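# Present a chilling ball on the bail-handled dish

## Robot

A 6-joint arm with a two-finger parallel gripper is mounted at the origin on a cart in front of the work surface, level with it; the furniture and walls round the work are solid. World frame = base frame: x ahead of the robot, y to its left, z up, the work surface at z = 0. Lengths are in m, angles in rad, forces in N, time in s.
With the tool pointing down it reaches from about 0.3 to 0.825 m from the base axis. Payload 5.4 kg.
Tool frame: the origin (TCP) lies midway between the tips of the shut fingers; the grasp point (between the pads) lies 19 mm behind it; z points along the fingers, y is the line along which they close (so a half turn about z gives the same grasp; the last joint's range is limited). The gripper opens to 92 mm and grips with 3 to 60 N. Pads are 20 mm wide; open, the fingers measure 128 mm over their backs; the gripper's body (75 mm by 189 mm) begins 69 mm behind the grasp point.
Start: joints at [0.988, 0.158, 1.597, -0, 1.386, -0.21], TCP at [0.209, 0.535, 0.215] pointing down, gripper open.
Joint ranges: [-2.91, 2.91], [-0.94, 2.29], [0.18, 2.7], [-1.29, 4.43], [0.17, 2.64], [-3, 3]. Speed limits (rad/s): [2.57, 2.57, 3.14, 3.14, 3.14, 3.14].

## Interface

Orientations are given as a rotation vector (axis times angle).
In Python, from cell import arm gives the robot as it stands.
- The arm moves only by the tool step_arm, never from a script. Its argument "series" is a list of rows, each an object with "dp": the shift along the tool's x, y, z in cm, a list of three; "angular": the turn, a rotation vector about the tool's x, y, z in rad, a list of three; "claw": the closure in counts, from 0 (fully open) to 255 (shut). In form: [{"dp": [tx, ty, tz], "angular": [wx, wy, wz], "claw": claw}, ...]. A call has 1 to 10 rows; each row is the pose to reach, as a shift and turn from the pose commanded when the call began, along the tool's axes at that moment; what a row does not reach only later rows make up. A row lasts 1/10 s, in which the tool goes at most 50 mm and 8.59 degrees, less where a joint would pass 70% of its speed; a pose out of reach is approached as far as the arm can. A call with a gripper value outside its range is refused whole. The fingers move at their own pace and stop on an object; "squeeze" is the grip in N (left out, the last holds). Time passes only in rows, so rows that repeat a pose let the fingers close. It gives the time, the measured TCP pose, the force, the opening and the grip force at its end, in the units of the state.
- arm.get_state(): the state, without advancing time (a new reading comes with each control period).
- arm.read_camera(name): name is "scene" or "top" or "wrist"; returns a dict with "img" (400x640x3 uint8, red, green, blue), "K" (3x3 intrinsics, pixels), "rvec" (rotation vector, rad) and "tvec" (3), from world to camera coordinates, as OpenCV has them. Camera axes: x right, y down, z forward; pixel columns grow to the right and rows downward; lengths in m; the calibration is good to about 2 mm. A picture is of the moment at which its call begins. There is no depth.
- arm.hand_in(): hands the job in; it is judged then, once.
The state is a dict: "time_s": time; "joint_pos": joint angles; "joint_velocities": joint speeds; "joint_efforts": joint torques, N m; "eef_pos": TCP position; "tcp_rot": TCP orientation; "ft_force": force on the tool from outside, world axes, zero at the start; "wrist_torque": the same for the moment, N m; "finger_gap": finger opening in m; "finger_force": force on a finger pad.
Only numpy, scipy, OpenCV 4.12 (cv2) and the standard library are available. Lean on these libraries where they do the work, as an engineer would, in place of code of your own. Each camera call takes 0.05 s, during which the arm holds its last target. There are 200 camera calls.

## Task

Take the steel chilling ball (not the cubes) out of the white bowl and lower it, without dropping it, into the middle of the copper dish on the board. Swing up the dish's folding handle, lift the dish by it a hand's breadth straight up off the board with the ball in it, and only then turn it a quarter turn (either way) from how it stood, so that the handle arch no longer stands between guest and ball. Keep the dish level and the ball in its middle while in the air, leave everything else as it is, and finish standing still, still holding the dish up by its handle: do not put it down.

Things in the scene. Friction and masses are not known exactly. Their poses are not given: they have to be found in the camera images.
- bowl: round white ceramic bowl, 166 mm across the rim, 46 mm high, loose, 0.6 kg; flat inner floor (radius 63 mm) 6 mm above its underside, walls lean outward. Origin: centre of the underside, z up. The ball lies near its middle, a cube on either side of it along the bowl's x axis; fingers fit in beside the ball along the bowl's y axis.
- ball_center (a point): centre of the chilling ball: a smooth polished steel ball, 50 mm diameter, about 60 g, loose; at the start it lies near the middle of the bowl with its centre 31 mm above the bowl's underside. It can roll, though not easily.
- cube_1: steel chilling cube, 22 mm a side, in the bowl, about 42 mm from its centre on the +x side; origin: centre of its underside. It stays in the bowl.
- cube_2: the like cube on the bowl's -x side.
- board: oak board 200 x 300 x 16 mm (x, y, z), fixed to the worktop; origin: centre of its underside; its long side runs along its y axis. The dish stands on it with its axes parallel to the board's.
- dish: round copper dish with a folding handle, 160 mm across, rim 34 mm high, flat foot 88 mm across, in all about 0.5 kg, loose. Origin: centre of the foot's underside, z up. Dished inside: floor 6 mm above the underside out to radius 12, 9.4 mm at radius 36, 14.2 at 60, so that a ball rolls to the middle. Two ears on the rim at +x and -x, 18 mm wide, 63 mm high, carry the handle's hinge line.
- dish_seat (a point): on the dish's axis, 31 mm above its underside: where the ball's centre lies when the ball rests in the middle.
- bail (a joint): angle of the dish's folding handle (bail), rad, about a line parallel to the dish's x axis, 54 mm above its underside, over its centre: 0 = lying level towards the dish's +y (the start), 1.571 = straight up over the middle, at most 3.14. Slight friction: let go it falls back, but stays within 15 degrees of upright. Carried, the dish finds its own level about this hinge.
- bail_grip (a point): middle of the handle's dark wooden grip sleeve, round, 16 mm thick, 62 mm long, parallel to the dish's x axis, 115 mm from the hinge line. It turns freely about its length, so fingers pinching across it may stay pointing down while the handle swings up. Lying: 54 mm above the dish's underside, 115 mm from its axis towards +y, 34 mm beyond the rim. Upright: 169 mm above the underside.
- lime_1: lime 60 x 48 x 48 mm, bystander between the bowl and the board, behind; origin centre of its underside
- stopper_1: bottle stopper 33 mm wide, 55 mm high, standing, bystander between the bowl and the board, near the front edge; origin centre of its underside
- jigger: copper jigger 43 mm wide, 84 mm high, bystander at the left; origin centre of its underside
- muddler: wooden muddler lying, 38 x 210 x 38 mm, bystander at the left; origin centre of its underside
- tongs_1: steel tongs lying, 330 x 65 x 39 mm, bystander at the right; origin centre of its underside
- lemon_1: lemon 71 x 53 x 51 mm, bystander at the right; origin centre of its underside
There are look-alikes about, which are no part of the job. Of the things shaped like the part that bears ball_center, the bare steel one is meant.

How it is judged:
On the way, in this order (a step that is already met when the one before it is completed fails the run):
1. the ball is lifted clear out of the bowl (height (world z) of ball_center above 0.085 m and contact force between ball and bowl below 0.05 N and contact force between the fingers and ball above 0.3 N), for 0.1 s.
2. the ball rests in the middle of the dish on the board and is let go (distance between ball_center and dish_seat below 0.02 m and contact force between ball and dish above 0.1 N and contact force between the fingers and ball below 0.05 N and contact force between dish and board above 0.5 N), for 0.3 s.
3. the dish is lifted clear of the board by its raised handle, ball in the middle, not yet turned (height (world z) of dish above 0.045 m and angle between the x axis of dish and the x axis of board, either way round below 0.35 rad and value of joint bail between 1.2 and 1.94 rad and distance between ball_center and dish_seat below 0.025 m and contact force between dish and board below 0.05 N and contact force between the fingers and dish above 1 N), for 0.2 s.
At the end, for the whole second after the job is handed in: Fingers hold the dish by its raised handle (within 20 degrees of upright), foot 50 mm or more above the board, a quarter turn (within 10 degrees, either way) from the board, level within 6 degrees, still; ball within 20 mm of its middle, touched by no finger; cubes in the bowl (height (world z) of dish above 0.066 m and angle between the x axis of dish and the y axis of board, either way round below 0.17 rad and angle between dish's own z axis and vertical below 0.1 rad and distance between ball_center and dish_seat below 0.02 m and contact force between ball and dish above 0.1 N and contact force between the fingers and ball below 0.05 N and contact force between the fingers and dish above 1 N and contact force between dish and board below 0.05 N and contact force between dish and bowl below 0.05 N and value of joint bail between 1.2 and 1.94 rad and linear speed of dish below 0.04 m/s and angular speed of dish below 0.15 rad/s and distance between each of cube_1, cube_2 and bowl below 0.085 m); the arm keeps its last pose, push and grip.
It fails at once if the ball touches the board or falls on the worktop (height (world z) of ball_center below 0.0275 m or contact force between ball and board above 0.1 N).
It fails at once if the ball is dropped into the dish (let go with more than 25 mm to fall) (horizontal distance between ball_center and dish_seat below 0.07 m and z of ball_center in the frame of dish above 0.056 m and contact force between the fingers and ball below 0.02 N).
It fails at once if while the dish is in the air the ball strays more than 30 mm from its middle, or the dish tips more than 14 degrees (height (world z) of dish above 0.03 m and (distance between ball_center and dish_seat above 0.03 m or angle between dish's own z axis and vertical above 0.25 rad)).
It fails at once if a cube leaves the bowl or the bowl is shifted more than 40 mm (distance between any of cube_1, cube_2 and bowl above 0.085 m or distance of bowl from where it was at the start of the episode above 0.04 m).
It fails at once if a bystander is moved more than 30 mm (distance of any of lime_1, stopper_1, jigger, muddler, tongs_1, lemon_1 from where it was at the start of the episode above 0.03 m).
It also fails if it takes over 72 s, if anything falls off the work surface, if the arm or the gripper's body presses on something with over 40 N, if the wrist force passes 120 N, or if a joint passes its speed limit or range.

## Working session

There is one attempt and no reset: what is moved stays moved. The work goes in short steps, Python scripts to look and compute and a tool call to move; the robot and the scene stay as the last step left them, time stands still between calls to the robot, and variables do not carry over. Pictures are saved under pics/ and viewed, at most 12 in all, crops included, and the job is handed in when it is done.

Besides the shell and the picture viewer there is one more tool, called after "Call:" by a JSON object that holds its "name" and its "arguments". step_arm: Moves the arm, as the interface text tells. Its arguments: {"type":"object","properties":{"series":{"type":"array"},"squeeze":{"type":"number"}},"required":["series"]}

```bash
mkdir -p pics; ls; cat > h.py <<'E'
import numpy as np, cv2
from cell import arm
from scipy.spatial.transform import Rotation as R
def cam(n,save=None):
    c=arm.read_camera(n)
    if save: cv2.imwrite('pics/'+save,c['img'][...,::-1])
    np.savez(''+n+'.npz',**c)
    return c
def ray(c,u,v,z):
    Rm=cv2.Rodrigues(np.array(c['rvec'],float))[0];t=np.array(c['tvec'],float).ravel()
    o=-Rm.T@t; d=Rm.T@np.linalg.inv(c['K'])@np.array([u,v,1.])
    return o+d*(z-o[2])/d[2]
def proj(c,p):
    return cv2.projectPoints(np.array(p,float).reshape(-1,1,3),np.array(c['rvec'],float),np.array(c['tvec'],float),c['K'],None)[0].reshape(-1,2)
E
python3 - <<'E'
from h import *
for n in('top','scene'):
    c=cam(n,n+'0.png')
    print(n,c['K'].tolist(),c['rvec'],c['tvec'])
s=arm.get_state();print(s)
E
```

```text
pics
top [[453.0249314063937, 0.0, 319.9769765124216], [0.0, 453.0249314063937, 193.8920925277786], [0.0, 0.0, 1.0]] [ 2.13061447 -2.15166919  0.19089127] [-0.00240946  0.51199129  1.51293374]
scene [[477.20219246977706, 0.0, 317.86948969860356], [0.0, 477.20219246977706, 202.97694584788178], [0.0, 0.0, 1.0]] [ 2.12830148 -0.76564792  0.40367936] [-0.40143343  0.23461757  1.57583786]
{'time_s': 0.1, 'joint_pos': array([ 9.87898921e-01,  1.58949557e-01,  1.59808878e+00, -3.94562052e-06,
        1.38619605e+00, -2.10073303e-01]), 'joint_velocities': array([ 0.00054055, -0.00093493, -0.00268135, -0.00070141,  0.00107166,
       -0.000202  ]), 'joint_efforts': array([-7.82442421e-04, -3.86505854e+01, -3.22958851e+01,  7.02288444e-02,
        3.40214570e-02, -6.62370962e-05]), 'eef_pos': array([0.20913593, 0.53502208, 0.21374664]), 'tcp_rot': array([-5.82126767e-01, -3.08654604e+00,  2.38064558e-03]), 'ft_force': array([-0.18786169,  0.52488611,  0.40031983]), 'wrist_torque': array([ 0.00654167, -0.01579355, -0.01531797]), 'finger_force': 0.0, 'finger_gap': 0.09205958679592553}
```

View pics/top0.png

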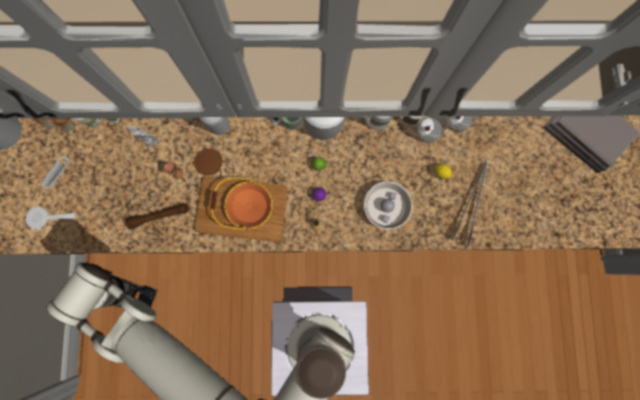

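View pics/scene0.png

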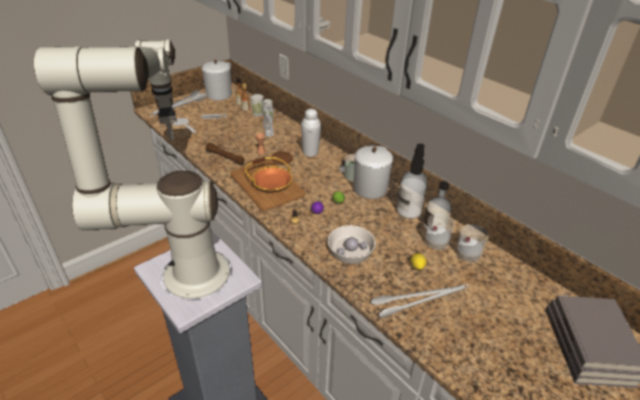

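Top view: bowl centre near (388,205) with the ball and cubes at about (393,194) and (383,218). The dish is at (248,205), its grip on the left at about x=211, and the board centre is near (242,208). The purple ball at (319,194) is a look-alike.

```bash
python3 - <<'E'
from h import *
c=dict(np.load('top.npz'))
im=c['img']; hsv=cv2.cvtColor(im,cv2.COLOR_RGB2HSV)
for n,(u,v,z) in dict(bowl=(388,205,.046),ball=(387,205,.031),dish=(248,205,.05),board=(242,207.5,.016),lime=(319,163,.024),purple=(319,194,.024),stopper=(317,222,.03),lemon=(444,171,.025),tongs=(470,205,.02),bail=(211,203,.07),ears1=(248,182,.08)).items(): print(n,ray(c,u,v,z).round(3))
# white bowl rim
m=((hsv[...,1]<60)&(hsv[...,2]>150)).astype(np.uint8); m[:,:355]=0;m[:,420:]=0;m[:175]=0;m[235:]=0
k=cv2.convexHull(np.argwhere(m)[:,::-1].astype(np.int32)); e=cv2.fitEllipse(k); print('bowl',e, ray(c,*e[0],.046))
m=((hsv[...,0]<10)&(hsv[...,1]>150)&(hsv[...,2]>120)).astype(np.uint8);m[:,:190]=0;m[:,300:]=0;m[:175]=0;m[245:]=0
k=np.argwhere(m)[:,::-1].astype(np.int32);e=cv2.fitEllipse(cv2.convexHull(k));print('dish',e,ray(c,*e[0],.045))
b=cv2.resize(im[165:255,185:425],None,fx=3.3,fy=3.3,interpolation=cv2.INTER_CUBIC);cv2.imwrite('pics/crop0.png',b[...,::-1])
E
```

```text
bowl [ 0.471 -0.239  0.046]
ball [ 0.473 -0.238  0.031]
dish [0.475 0.237 0.05 ]
board [0.471 0.263 0.016]
lime [ 0.625 -0.005  0.024]
purple [ 0.515 -0.004  0.024]
stopper [0.416 0.004 0.03 ]
lemon [ 0.593 -0.444  0.025]
tongs [ 0.472 -0.53   0.02 ]
bail [0.48  0.358 0.07 ]
ears1 [0.548 0.234 0.08 ]
bowl ((387.91741943359375, 204.96914672851562), (46.83864974975586, 48.380592346191406), 142.250244140625) [ 0.47091575 -0.23916314  0.046     ]Traceback (most recent call last):
  File "<stdin>", line 9, in <module>
cv2.error: OpenCV(4.12.0) /io/opencv/modules/imgproc/src/shapedescr.cpp:361: error: (-201:Incorrect size of input array) There should be at least 5 points to fit the ellipse in function 'fitEllipseNoDirect'
```

```bash
cat >> h.py <<'E'
def goal(p,yaw):
    """tool down, tool y axis at world yaw (mod pi, nearest); prints dp cm and rotvec in tool axes"""
    s=arm.get_state();r0=R.from_rotvec(s['tcp_rot']);best=None
    for k in(0,np.pi):
        y=np.array([np.cos(yaw+k),np.sin(yaw+k),0]);z=np.array([0,0,-1.]);x=np.cross(y,z)
        r=r0.inv()*R.from_matrix(np.c_[x,y,z])
        if best is None or r.magnitude()<best.magnitude(): best=r
    d=r0.inv().apply(np.array(p)-s['eef_pos'])*100
    print('t',s['time_s'],'pos',s['eef_pos'].round(4),'yaw_y',np.degrees(np.arctan2(*r0.as_matrix()[[1,0],1])).round(1),'dp',d.round(2),'ang',best.as_rotvec().round(3),'f',s['ft_force'].round(1),'gap',round(s['finger_gap'],4),s['finger_force'],'j6',s['joint_pos'].round(2))
E
python3 - <<'E'
from h import *
goal([.471,-.239,.27],np.radians(67))
c=dict(np.load('top.npz'))
b=cv2.resize(c['img'][165:255,185:425],None,fx=3.3,fy=3.3,interpolation=cv2.INTER_CUBIC);cv2.imwrite('pics/crop0.png',b[...,::-1])
E
```

```text
t 0.1 pos [0.2091 0.535  0.2137] yaw_y 68.6 dp [-52.58 -62.56  -5.54] ang [-0.002 -0.     0.029] f [-0.2  0.5  0.4] gap 0.0921 0.0 j6 [ 0.99  0.16  1.6  -0.    1.39 -0.21]
```

View pics/crop0.png

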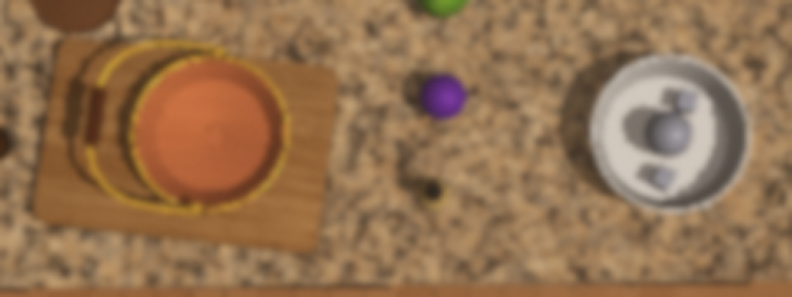

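The crop shows the ball at crop (669,132) and cubes at (685,100) and (657,176), so the cube line lies at about −20° in world yaw. The board is yawed about −6°, and the bail lies towards +y with its grip at crop (95,117).

Call:
{"name": "step_arm", "arguments": {"series": [{"dp":[-3,-3.6,-0.5],"angular":[0,0,0],"claw":0},{"dp":[-6,-7.2,-1],"angular":[0,0,0],"claw":0},{"dp":[-9,-10.8,-1.5],"angular":[0,0,0],"claw":0},{"dp":[-12,-14.4,-2],"angular":[0,0,0],"claw":0},{"dp":[-15,-18,-2.5],"angular":[0,0,0],"claw":0},{"dp":[-18,-21.6,-3],"angular":[0,0,0],"claw":0},{"dp":[-21,-25.2,-3.5],"angular":[0,0,0],"claw":0},{"dp":[-24,-28.8,-4],"angular":[0,0,0],"claw":0},{"dp":[-27,-32.4,-4.5],"angular":[0,0,0],"claw":0},{"dp":[-29,-34.5,-5],"angular":[0,0,0],"claw":0}], "squeeze": 10}}

```text
time_s: 1.1
eef_pos: [0.3541, 0.106, 0.2646]
tcp_rot: [0.586, 3.086, -0.001]
ft_force: [0.3, 0.1, -0.4]
finger_gap: 0.092
finger_force: 0.0
```

Call:
{"name": "step_arm", "arguments": {"series": [{"dp":[-3,-3.6,0],"angular":[0,0,0],"claw":0},{"dp":[-6,-7.2,0],"angular":[0,0,0],"claw":0},{"dp":[-9,-10.8,0],"angular":[0,0,0],"claw":0},{"dp":[-12,-14.4,0],"angular":[0,0,0],"claw":0},{"dp":[-15,-18,0],"angular":[0,0,0],"claw":0},{"dp":[-18,-21.6,0],"angular":[0,0,0],"claw":0},{"dp":[-21,-25.2,0],"angular":[0,0,0],"claw":0},{"dp":[-23.6,-28,0],"angular":[0,0,0],"claw":0},{"dp":[-23.6,-28,0],"angular":[0,0,0],"claw":0},{"dp":[-23.6,-28,0],"angular":[0,0,0],"claw":0}]}}

```text
time_s: 2.1
eef_pos: [0.4713, -0.2382, 0.2638]
tcp_rot: [-0.584, -3.085, -0.002]
ft_force: [-0.9, 0.9, -0.1]
finger_gap: 0.0918
finger_force: 0.0
```

```bash
python3 - <<'E'
from h import *
goal([.473,-.239,.2],np.radians(70))
c=cam('wrist','w0.png');print(proj(c,[[.473,-.239,.031]]))
E
```

```text
t 2.1 pos [ 0.4713 -0.2382  0.2638] yaw_y 68.6 dp [-0.2  -0.02  6.38] ang [ 0.001 -0.002 -0.025] f [-0.9  0.9 -0.1] gap 0.0918 0.0 j6 [-0.7   0.01  1.66  0.    1.48 -1.89]
[[317.60687892 172.8009083 ]]
```

View pics/w0.png

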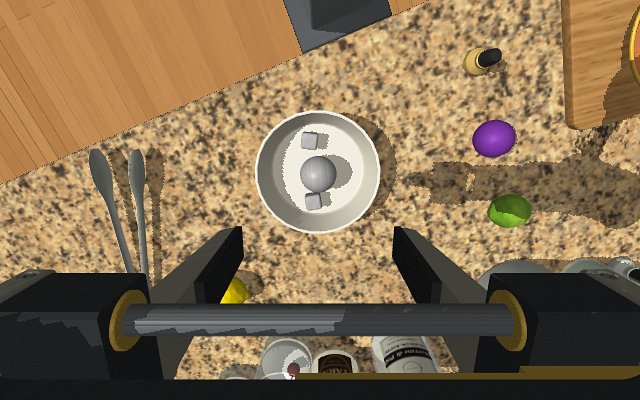

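Wrist view: bowl centred near (317,172), ball at (318,174), cubes at (309,141) and (314,202); the fingers will pass on either side of the ball.

```bash
python3 - <<'E'
from h import *
c=dict(np.load('wrist.npz'))
g=cv2.cvtColor(c['img'],cv2.COLOR_RGB2GRAY)
h=cv2.HoughCircles(cv2.medianBlur(g[140:210,280:360],3),cv2.HOUGH_GRADIENT,1,30,param1=80,param2=12,minRadius=14,maxRadius=23)
print(h)
for u,v,r in h[0]: print('ball',ray(c,u+280,v+140,.031))
a=ray(c,309,141,.028);b=ray(c,314,202,.028);print(a,b,np.degrees(np.arctan2(*(a-b)[[1,0]])))
m=(g>195).astype(np.uint8)
n,l,s,ce=cv2.connectedComponentsWithStats(m);i=max(range(1,n),key=lambda i:s[i,4] if 255<ce[i][0]<380 and 110<ce[i][1]<235 else 0)
print('rim',ray(c,318,172,.046),s[i],ce[i])
p=h[0][0];b=ray(c,p[0]+280,p[1]+140,.031);goal([*b[:2],.015],np.radians(70))
E
```

```text
[[[37.5 33.5 18.8]]]
ball [ 0.47384691 -0.23948994  0.031     ]
[ 0.42922342 -0.23412889  0.028     ] [ 0.51053854 -0.25923519  0.028     ] 162.84176533401313
rim [ 0.46956262 -0.2371052   0.046     ] [ 251  108  129  128 5484] [328.20769511 171.46480671]
t 2.15 pos [ 0.4713 -0.2375  0.2641] yaw_y 68.6 dp [-0.34 -0.11 24.91] ang [ 0.001 -0.001 -0.024] f [ 1.   0.6 -0.1] gap 0.0919 0.0 j6 [-0.7   0.01  1.66  0.    1.48 -1.89]
```

Call:
{"name": "step_arm", "arguments": {"series": [{"dp":[-0.3,-0.1,3],"angular":[0,0,-0.07],"claw":60},{"dp":[-0.3,-0.1,6],"angular":[0,0,-0.07],"claw":60},{"dp":[-0.3,-0.1,9],"angular":[0,0,-0.07],"claw":60},{"dp":[-0.3,-0.1,12],"angular":[0,0,-0.07],"claw":60},{"dp":[-0.3,-0.1,14],"angular":[0,0,-0.07],"claw":60},{"dp":[-0.3,-0.1,16],"angular":[0,0,-0.07],"claw":60},{"dp":[-0.3,-0.1,17],"angular":[0,0,-0.07],"claw":60},{"dp":[-0.3,-0.1,18],"angular":[0,0,-0.07],"claw":60},{"dp":[-0.3,-0.1,18],"angular":[0,0,-0.07],"claw":60},{"dp":[-0.3,-0.1,18],"angular":[0,0,-0.07],"claw":60}]}}

```text
time_s: 3.15
eef_pos: [0.4745, -0.2403, 0.0853]
tcp_rot: [0.473, 3.105, -0.001]
ft_force: [0.9, -0.1, 0.2]
finger_gap: 0.0702
finger_force: 0.0
```

```bash
python3 - <<'E'
from h import *
goal([.4738,-.2395,.015],np.radians(72.8))
c=cam('wrist','w1.png')
E
```

```text
t 3.15 pos [ 0.4745 -0.2403  0.0853] yaw_y 72.7 dp [0.1  0.05 7.03] ang [-0.     0.001 -0.002] f [ 0.9 -0.1  0.2] gap 0.0702 0.0 j6 [-0.7   0.19  1.84  0.    1.12 -1.96]
```

View pics/w1.png

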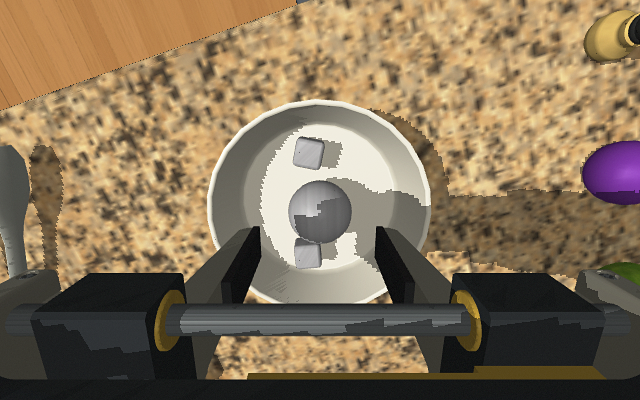

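Ball at (320,212) sits midway between the fingers, cubes (309,153) and (307,253) off the closing line.

```bash
python3 - <<'E'
from h import *
c=dict(np.load('wrist.npz'));b=ray(c,320,212,.031);print(b);goal([*b[:2],.015],np.radians(72.8))
E
```

```text
[ 0.47475456 -0.23875532  0.031     ]
t 3.2 pos [ 0.4747 -0.2405  0.0856] yaw_y 72.7 dp [0.06 0.17 7.06] ang [-0.001  0.002 -0.002] f [ 0.1 -0.3  0.4] gap 0.0705 0.0 j6 [-0.7   0.19  1.84  0.    1.12 -1.96]
```

Call:
{"name": "step_arm", "arguments": {"series": [{"dp":[0,0.1,2],"angular":[0,0,0],"claw":60},{"dp":[0,0.1,4],"angular":[0,0,0],"claw":60},{"dp":[0,0.1,5.5],"angular":[0,0,0],"claw":60},{"dp":[0,0.1,6.5],"angular":[0,0,0],"claw":60},{"dp":[0,0.1,7],"angular":[0,0,0],"claw":60},{"dp":[0,0.1,7],"angular":[0,0,0],"claw":60},{"dp":[0,0.1,7],"angular":[0,0,0],"claw":60}], "squeeze": 12}}

```text
time_s: 3.9
eef_pos: [0.4749, -0.2397, 0.0153]
tcp_rot: [0.474, 3.105, -0.001]
ft_force: [0.2, -0.6, 0.4]
finger_gap: 0.0699
finger_force: 0.0
```

Call:
{"name": "step_arm", "arguments": {"series": [{"dp":[0,0,0],"angular":[0,0,0],"claw":100},{"dp":[0,0,0],"angular":[0,0,0],"claw":120},{"dp":[0,0,0],"angular":[0,0,0],"claw":150},{"dp":[0,0,0],"angular":[0,0,0],"claw":180},{"dp":[0,0,0],"angular":[0,0,0],"claw":255},{"dp":[0,0,0],"angular":[0,0,0],"claw":255},{"dp":[0,0,0],"angular":[0,0,0],"claw":255}], "squeeze": 12}}

```text
time_s: 4.6
eef_pos: [0.4747, -0.2394, 0.0149]
tcp_rot: [0.474, 3.105, -0.0]
ft_force: [0.1, -0.5, 3.3]
finger_gap: 0.0494
finger_force: 12.0
```

Call:
{"name": "step_arm", "arguments": {"series": [{"dp":[0,0,-0.5],"angular":[0,0,0],"claw":255},{"dp":[0,0,-1.5],"angular":[0,0,0],"claw":255},{"dp":[0,0,-3],"angular":[0,0,0],"claw":255},{"dp":[0,0,-5],"angular":[0,0,0],"claw":255},{"dp":[0,0,-7],"angular":[0,0,0],"claw":255},{"dp":[0,0,-10],"angular":[0,0,0],"claw":255},{"dp":[0,0,-13],"angular":[0,0,0],"claw":255},{"dp":[0,0,-16],"angular":[0,0,0],"claw":255},{"dp":[0,0,-18],"angular":[0,0,0],"claw":255},{"dp":[0,0,-18],"angular":[0,0,0],"claw":255}]}}

```text
time_s: 5.6
eef_pos: [0.4762, -0.2407, 0.1993]
tcp_rot: [0.473, 3.099, -0.007]
ft_force: [-0.4, -0.9, -0.0]
finger_gap: 0.0493
finger_force: 12.0
```

```bash
python3 - <<'E'
from h import *
s=arm.get_state();print(s['finger_gap'],s['finger_force'],s['ft_force'])
goal([.43,.20,.24],np.radians(84))
E
```

```text
0.04929631545351497 11.999931782484055 [-0.44271295 -0.91170379 -0.0441954 ]
t 5.6 pos [ 0.4762 -0.2407  0.1993] yaw_y 72.7 dp [17.52 40.68 -4.33] ang [-0.004  0.007 -0.198] f [-0.4 -0.9 -0. ] gap 0.0493 11.999931782484055 j6 [-0.69  0.06  1.74 -0.    1.34 -1.96]
```

```bash
python3 - <<'E'
from h import *
goal([.50,.24,.27],np.radians(84))
E
```

```text
t 5.6 pos [ 0.4762 -0.2407  0.1993] yaw_y 72.7 dp [12.01 46.57 -7.31] ang [-0.004  0.007 -0.198] f [-0.4 -0.9 -0. ] gap 0.0493 11.999931782484055 j6 [-0.69  0.06  1.74 -0.    1.34 -1.96]
```

Call:
{"name": "step_arm", "arguments": {"series": [{"dp":[0.3,1,-1],"angular":[0,0,-0.01],"claw":255},{"dp":[0.8,3,-2],"angular":[0,0,-0.02],"claw":255},{"dp":[1.5,6,-3],"angular":[0,0,-0.04],"claw":255},{"dp":[2.3,9,-4],"angular":[0,0,-0.06],"claw":255},{"dp":[3.1,12,-5],"angular":[0,0,-0.08],"claw":255},{"dp":[3.9,15,-6],"angular":[0,0,-0.1],"claw":255},{"dp":[4.6,18,-7],"angular":[0,0,-0.12],"claw":255},{"dp":[5.4,21,-7.3],"angular":[0,0,-0.14],"claw":255},{"dp":[6.2,24,-7.3],"angular":[0,0,-0.16],"claw":255},{"dp":[7,27,-7.3],"angular":[0,0,-0.18],"claw":255}]}}

```text
time_s: 6.6
eef_pos: [0.4869, 0.0414, 0.2667]
tcp_rot: [-0.19, -3.134, -0.001]
ft_force: [0.8, 0.5, 0.0]
finger_gap: 0.0493
finger_force: 12.0
```

```bash
python3 - <<'E'
from h import *
goal([.50,.24,.27],np.radians(84))
E
```

```text
t 6.6 pos [0.4869 0.0414 0.2667] yaw_y 83.0 dp [ 1.11 19.88 -0.32] ang [ 0.    -0.002 -0.017] f [0.8 0.5 0. ] gap 0.0493 11.99918881058693 j6 [-0.16 -0.1   1.76  0.    1.49 -1.61]
```

Call:
{"name": "step_arm", "arguments": {"series": [{"dp":[0.2,3,-0.3],"angular":[0,0,-0.02],"claw":255},{"dp":[0.4,6,-0.3],"angular":[0,0,-0.02],"claw":255},{"dp":[0.6,9,-0.3],"angular":[0,0,-0.02],"claw":255},{"dp":[0.8,12,-0.3],"angular":[0,0,-0.02],"claw":255},{"dp":[0.9,15,-0.3],"angular":[0,0,-0.02],"claw":255},{"dp":[1,17.5,-0.3],"angular":[0,0,-0.02],"claw":255},{"dp":[1.1,19,-0.3],"angular":[0,0,-0.02],"claw":255},{"dp":[1.1,19.8,-0.3],"angular":[0,0,-0.02],"claw":255},{"dp":[1.1,19.8,-0.3],"angular":[0,0,-0.02],"claw":255},{"dp":[1.1,19.8,-0.3],"angular":[0,0,-0.02],"claw":255}]}}

```text
time_s: 7.6
eef_pos: [0.5013, 0.2365, 0.2704]
tcp_rot: [-0.162, -3.137, 0.001]
ft_force: [-0.2, -0.9, 0.4]
finger_gap: 0.0488
finger_force: 12.0
```

```bash
python3 - <<'E'
from h import *
c=cam('wrist','w2.png')
goal([.475,.237,.27],np.radians(84))
E
```

```text
t 7.65 pos [0.5014 0.2363 0.2705] yaw_y 84.1 dp [ 2.64 -0.21  0.05] ang [-0.    -0.     0.001] f [ 0.5  0.  -0.7] gap 0.0491 11.999916583299637 j6 [ 0.22  0.07  1.58 -0.    1.49 -1.24]
```

View pics/w2.png

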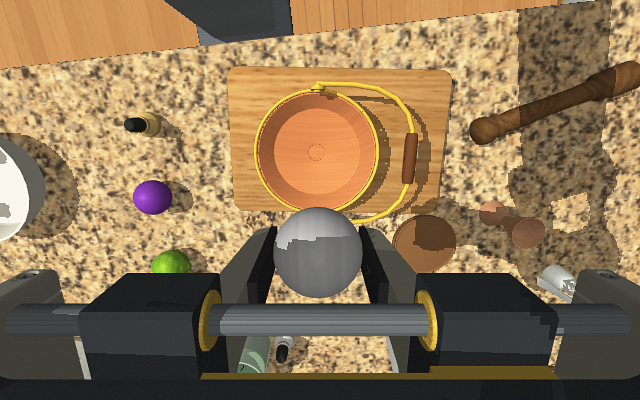

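Dish floor centre at (316,152), rim about (255..379, 90..213), bail grip centred at (410,158), held ball at (318,252), board corners (229,67) and (452,72).

```bash
python3 - <<'E'
from h import *
c=dict(np.load('wrist.npz'))
d=ray(c,316,152,.022);print('dish',d,ray(c,317,151.5,.05))
g=ray(c,410,158,.07);print('grip',g, 'dist',np.linalg.norm((g-d)[:2]),'dir',np.degrees(np.arctan2(*(g-d)[[1,0]])))
a,b=ray(c,412,134,.078),ray(c,407,184,.078);print('grip dir',np.degrees(np.arctan2(*(b-a)[[1,0]])),np.linalg.norm(a-b))
a,b=ray(c,229,67,.016),ray(c,452,72,.016);print('board',np.degrees(np.arctan2(*(b-a)[[1,0]])),np.linalg.norm(a-b),a,b)
s=arm.get_state();print('ball off',ray(c,318,252,s['eef_pos'][2]+.016)-s['eef_pos'])
goal([*d[:2],.08],np.radians(84))
E
```

```text
dish [0.47686191 0.23611235 0.022     ] [0.47303804 0.23799911 0.05      ]
grip [0.49061685 0.35191473 0.07      ] dist 0.11661642303097876 dir 83.2261799944116
grip dir -7.021578343013022 0.06074651400669791
board 82.82025858233199 0.29329672655566297 [0.35522828 0.13414293 0.016     ] [0.39188522 0.4251399  0.016     ]
ball off [-4.44895805e-05 -2.86777012e-05  1.60000000e-02]
t 7.65 pos [0.5014 0.2363 0.2705] yaw_y 84.1 dp [ 2.44 -0.27 19.05] ang [-0.    -0.     0.001] f [ 0.5  0.  -0.7] gap 0.0491 11.999916583299637 j6 [ 0.22  0.07  1.58 -0.    1.49 -1.24]
```

Call:
{"name": "step_arm", "arguments": {"series": [{"dp":[0.8,0,1],"angular":[0,0,0.01],"claw":255},{"dp":[1.6,-0.1,4],"angular":[0,0,0.01],"claw":255},{"dp":[2.3,-0.1,7],"angular":[0,0,0.01],"claw":255},{"dp":[2.6,-0.2,10],"angular":[0,0,0.01],"claw":255},{"dp":[2.6,-0.2,13],"angular":[0,0,0.01],"claw":255},{"dp":[2.6,-0.2,16],"angular":[0,0,0.01],"claw":255},{"dp":[2.6,-0.2,18],"angular":[0,0,0.01],"claw":255},{"dp":[2.6,-0.2,20],"angular":[0,0,0.01],"claw":255},{"dp":[2.6,-0.2,21.5],"angular":[0,0,0.01],"claw":255},{"dp":[2.6,-0.2,21.5],"angular":[0,0,0.01],"claw":255}]}}

```text
time_s: 8.65
eef_pos: [0.4736, 0.2365, 0.0535]
tcp_rot: [-0.179, -3.132, 0.002]
ft_force: [-0.0, -0.8, -0.3]
finger_gap: 0.049
finger_force: 12.0
```

```bash
python3 - <<'E'
from h import *
c=cam('wrist','w3.png')
goal([.4755,.237,.031],np.radians(83.3))
print('dish c proj',proj(c,[[.4755,.237,.05]]))
E
```

```text
t 8.7 pos [0.4747 0.2369 0.055 ] yaw_y 83.5 dp [-0.08  0.02  2.4 ] ang [-0.001 -0.002  0.003] f [-0.7  0.1  0.2] gap 0.0491 11.999932676553726 j6 [ 0.24  0.23  1.85 -0.    1.06 -1.22]
dish c proj [[319.38950137 240.7559926 ]]
```

View pics/w3.png

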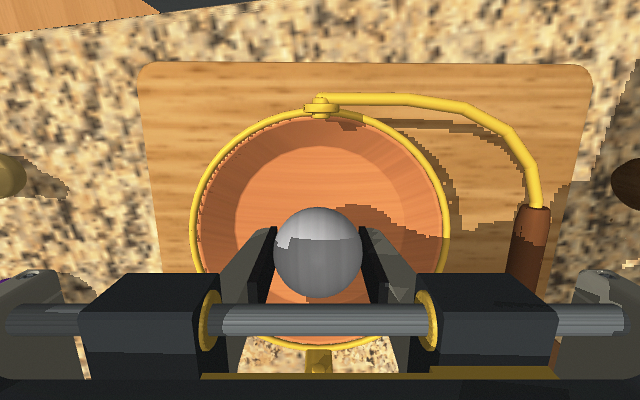

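Ball is centred laterally in the dish (rim 190–449 at row 230, ball at 318).

Call:
{"name": "step_arm", "arguments": {"series": [{"dp":[0,0,0.6],"angular":[0,0,0],"claw":255},{"dp":[0,0,1.2],"angular":[0,0,0],"claw":255},{"dp":[0,0,1.7],"angular":[0,0,0],"claw":255},{"dp":[0,0,2.1],"angular":[0,0,0],"claw":255},{"dp":[0,0,2.25],"angular":[0,0,0],"claw":255},{"dp":[0,0,2.25],"angular":[0,0,0],"claw":255},{"dp":[0,0,2.25],"angular":[0,0,0],"claw":255}]}}

```text
time_s: 9.4
eef_pos: [0.4755, 0.238, 0.0333]
tcp_rot: [0.177, 3.136, 0.0]
ft_force: [-0.1, 0.6, -1.1]
finger_gap: 0.0491
finger_force: 12.0
```

Call:
{"name": "step_arm", "arguments": {"series": [{"dp":[0,0,0.1],"angular":[0,0,0],"claw":255},{"dp":[0,0,0.2],"angular":[0,0,0],"claw":255},{"dp":[0,0,0.2],"angular":[0,0,0],"claw":255},{"dp":[0,0,0.2],"angular":[0,0,0],"claw":255}]}}

```text
time_s: 9.8
eef_pos: [0.4753, 0.2379, 0.0311]
tcp_rot: [-0.177, -3.137, 0.0]
ft_force: [-0.1, 0.0, -1.8]
finger_gap: 0.0494
finger_force: 12.0
```

Call:
{"name": "step_arm", "arguments": {"series": [{"dp":[0,0,0.1],"angular":[0,0,0],"claw":255},{"dp":[0,0,0.1],"angular":[0,0,0],"claw":255},{"dp":[0,0,0.1],"angular":[0,0,0],"claw":255}]}}

```text
time_s: 10.1
eef_pos: [0.4753, 0.2379, 0.0301]
tcp_rot: [-0.177, -3.137, 0.0]
ft_force: [0.1, -0.3, -0.6]
finger_gap: 0.049
finger_force: 12.0
```

Effectively at the floor; release slowly.

Call:
{"name": "step_arm", "arguments": {"series": [{"dp":[0,0,0.05],"angular":[0,0,0],"claw":118},{"dp":[0,0,0.05],"angular":[0,0,0],"claw":112},{"dp":[0,0,0.0],"angular":[0,0,0],"claw":106},{"dp":[0,0,0],"angular":[0,0,0],"claw":100},{"dp":[0,0,0],"angular":[0,0,0],"claw":92},{"dp":[0,0,0],"angular":[0,0,0],"claw":88},{"dp":[0,0,0],"angular":[0,0,0],"claw":85},{"dp":[0,0,0],"angular":[0,0,0],"claw":85},{"dp":[0,0,0],"angular":[0,0,0],"claw":85}]}}

```text
time_s: 11.0
eef_pos: [0.4753, 0.2379, 0.0301]
tcp_rot: [-0.177, -3.137, -0.0]
ft_force: [-0.5, 0.2, 1.2]
finger_gap: 0.0613
finger_force: 0.0
```

Call:
{"name": "step_arm", "arguments": {"series": [{"dp":[0,0,-1],"angular":[0,0,0],"claw":80},{"dp":[0,0,-2.5],"angular":[0,0,0],"claw":75},{"dp":[0,0,-5],"angular":[0,0,0],"claw":75},{"dp":[0,0,-8],"angular":[0,0,0],"claw":75},{"dp":[0,0,-11],"angular":[0,0,0],"claw":75},{"dp":[0,0,-14],"angular":[0,0,0],"claw":75},{"dp":[1,0,-17],"angular":[0,0,0],"claw":75},{"dp":[0,0,-19],"angular":[0,0,0],"claw":75},{"dp":[0,0,-19],"angular":[0,0,0],"claw":75},{"dp":[0,0,-19],"angular":[0,0,0],"claw":75}]}}

```text
time_s: 12.0
eef_pos: [0.4753, 0.2379, 0.2205]
tcp_rot: [0.177, 3.136, 0.0]
ft_force: [0.1, -0.3, -0.9]
finger_gap: 0.0648
finger_force: 0.0
```

```bash
python3 - <<'E'
from h import *
c=cam('wrist','w4.png')
goal([.489,.352,.2],np.radians(83.2))
E
```

```text
t 12.05 pos [0.4746 0.2377 0.2193] yaw_y 83.5 dp [-0.14 11.52  1.93] ang [-0.    -0.001  0.006] f [ 0.2  0.3 -0.3] gap 0.065 0.0 j6 [ 0.24  0.04  1.71  0.    1.39 -1.22]
```

View pics/w4.png

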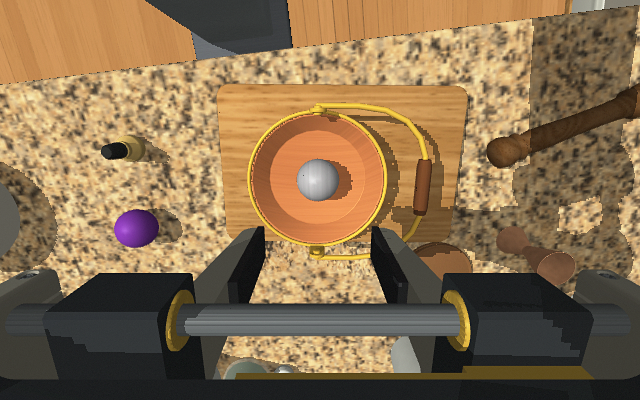

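Ball rests at the dish middle, (318,180); grip sleeve runs (424,160)–(420,215), centre about (422,187).

```bash
python3 - <<'E'
from h import *
c=dict(np.load('wrist.npz'))
hsv=cv2.cvtColor(c['img'],cv2.COLOR_RGB2HSV);im=c['img'].astype(int)
m=np.zeros(hsv.shape[:2],np.uint8);w=(slice(150,225),slice(405,440))
m[w]=((im[w][...,0]<150)&(im[w][...,0]-im[w][...,2]>40)&(im[w][...,1]<75)).astype(np.uint8)
n,l,s,ce=cv2.connectedComponentsWithStats(m);i=1+s[1:,4].argmax();print(s[i],ce[i])
r=cv2.minAreaRect(np.argwhere(l==i)[:,::-1].astype(np.float32));print(r)
g=ray(c,*r[0],.074);b=ray(c,318,180,.047);print('grip',g,'ball',b,'d',(g-b)[:2],np.linalg.norm((g-b)[:2]),np.degrees(np.arctan2(*(g-b)[[1,0]])))
goal([*g[:2],.056],np.radians(83.2));goal([*g[:2],.13],np.radians(83.2))
E
```

```text
[413 159  19  57 584] [421.96232877 188.06849315]
((422.08453369140625, 186.9597930908203), (15.379762649536133, 56.99181365966797), 5.5275397300720215)
grip [0.48974521 0.35003866 0.074     ] ball [0.47502217 0.23796665 0.047     ] d [0.01472304 0.11207201] 0.11303496522278278 82.51583942261443
t 12.05 pos [0.4746 0.2377 0.2193] yaw_y 83.5 dp [-0.26 11.33 16.33] ang [-0.    -0.001  0.006] f [ 0.2  0.3 -0.3] gap 0.065 0.0 j6 [ 0.24  0.04  1.71  0.    1.39 -1.22]
t 12.05 pos [0.4746 0.2377 0.2193] yaw_y 83.5 dp [-0.25 11.33  8.93] ang [-0.    -0.001  0.006] f [ 0.2  0.3 -0.3] gap 0.065 0.0 j6 [ 0.24  0.04  1.71  0.    1.39 -1.22]
```

Call:
{"name": "step_arm", "arguments": {"series": [{"dp":[0,3,0],"angular":[0,0,0],"claw":172},{"dp":[-0.1,6,0],"angular":[0,0,0],"claw":172},{"dp":[-0.2,9,1],"angular":[0,0,0],"claw":172},{"dp":[-0.2,11.4,3],"angular":[0,0,0],"claw":172},{"dp":[-0.2,11.4,6],"angular":[0,0,0],"claw":172},{"dp":[-0.2,11.4,9],"angular":[0,0,0],"claw":172},{"dp":[-0.2,11.4,11],"angular":[0,0,0],"claw":172},{"dp":[-0.2,11.4,11.5],"angular":[0,0,0],"claw":172},{"dp":[-0.2,11.4,11.5],"angular":[0,0,0],"claw":172},{"dp":[-0.2,11.4,11.5],"angular":[0,0,0],"claw":172}]}}

```text
time_s: 13.05
eef_pos: [0.4906, 0.3511, 0.106]
tcp_rot: [0.177, 3.136, 0.001]
ft_force: [0.0, 0.2, -0.2]
finger_gap: 0.0301
finger_force: 0.0
```

```bash
python3 - <<'E'
from h import *
c=cam('wrist','w5.png')
goal([.4897,.351,.056],np.radians(83.2))
E
```

```text
t 13.1 pos [0.491  0.3513 0.1065] yaw_y 83.5 dp [ 0.13 -0.05  5.05] ang [0.001 0.002 0.006] f [-0.2 -0.6  0.4] gap 0.0295 0.0 j6 [ 0.42  0.33  1.61 -0.    1.19 -1.04]
```

View pics/w5.png

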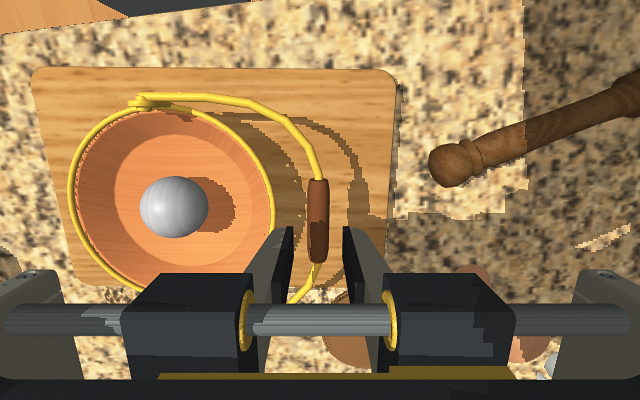

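The sleeve at (318,221) lies exactly midway between the fingers (290 and 345). Descend and grip.

Call:
{"name": "step_arm", "arguments": {"series": [{"dp":[0.1,0,1.5],"angular":[0,0,0],"claw":172},{"dp":[0.1,0,3],"angular":[0,0,0],"claw":172},{"dp":[0.1,0,4],"angular":[0,0,0],"claw":172},{"dp":[0.1,0,4.7],"angular":[0,0,0],"claw":172},{"dp":[0.1,0,5],"angular":[0,0,0],"claw":172},{"dp":[0.1,0,5],"angular":[0,0,0],"claw":190},{"dp":[0.1,0,5],"angular":[0,0,0],"claw":205},{"dp":[0.1,0,5],"angular":[0,0,0],"claw":255},{"dp":[0.1,0,5],"angular":[0,0,0],"claw":255},{"dp":[0.1,0,5],"angular":[0,0,0],"claw":255}], "squeeze": 20}}

```text
time_s: 14.1
eef_pos: [0.4897, 0.3514, 0.0557]
tcp_rot: [0.177, 3.135, 0.001]
ft_force: [-0.1, 1.3, 0.9]
finger_gap: 0.0153
finger_force: 20.0
```

```bash
python3 - <<'E'
from h import *
goal([.4755,.2375,.171],np.radians(83.2))
E
```

```text
t 14.1 pos [0.4897 0.3514 0.0557] yaw_y 83.5 dp [  0.11 -11.46 -11.54] ang [0.001 0.001 0.006] f [-0.1  1.3  0.9] gap 0.0153 19.996709525585175 j6 [ 0.42  0.39  1.64  0.    1.1  -1.04]
```

Call:
{"name": "step_arm", "arguments": {"series": [{"dp":[0,-0.04,-1.0],"angular":[0,0,0],"claw":255},{"dp":[0,-0.17,-2.0],"angular":[0,0,0],"claw":255},{"dp":[0,-0.39,-2.98],"angular":[0,0,0],"claw":255},{"dp":[0,-0.69,-3.93],"angular":[0,0,0],"claw":255},{"dp":[0,-1.08,-4.86],"angular":[0,0,0],"claw":255},{"dp":[0,-1.54,-5.75],"angular":[0,0,0],"claw":255},{"dp":[0,-2.08,-6.6],"angular":[0,0,0],"claw":255},{"dp":[0,-2.69,-7.39],"angular":[0,0,0],"claw":255},{"dp":[0,-3.37,-8.13],"angular":[0,0,0],"claw":255},{"dp":[0,-3.37,-8.13],"angular":[0,0,0],"claw":255}]}}

```text
time_s: 15.1
eef_pos: [0.486, 0.3169, 0.1377]
tcp_rot: [0.178, 3.135, 0.001]
ft_force: [-1.8, 0.2, 0.5]
finger_gap: 0.0154
finger_force: 20.0
```

```bash
python3 - <<'E'
from h import *
c=cam('scene','s1.png')
goal([.4755,.2375,.171],np.radians(83.2))
u=proj(c,[[.4755,.2375,.08]])[0].astype(int);print(u)
cv2.imwrite('pics/s1c.png',cv2.resize(c['img'][u[1]-60:u[1]+50,u[0]-90:u[0]+90],None,fx=4,fy=4,interpolation=cv2.INTER_CUBIC)[...,::-1])
E
```

```text
t 15.15 pos [0.4858 0.3175 0.1372] yaw_y 83.5 dp [ 0.11 -8.06 -3.39] ang [0.001 0.001 0.005] f [-0.8  1.3  0.4] gap 0.015 20.009834468364716 j6 [ 0.37  0.24  1.66  0.    1.24 -1.09]
[270 171]
```

View pics/s1c.png

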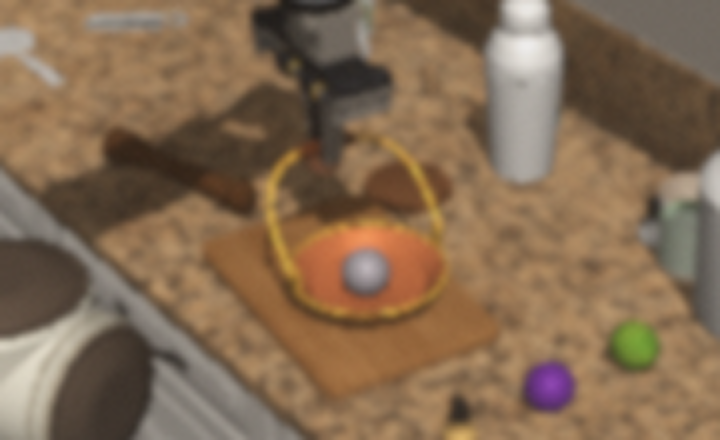

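The scene crop shows the bail at about 45°, gripped at crop (320,150), with the ball (365,270) still in the middle of the dish on the board.

Call:
{"name": "step_arm", "arguments": {"series": [{"dp":[0,-0.74,-0.68],"angular":[0,0,0],"claw":255},{"dp":[0,-1.53,-1.29],"angular":[0,0,0],"claw":255},{"dp":[0,-2.38,-1.83],"angular":[0,0,0],"claw":255},{"dp":[0.1,-3.27,-2.29],"angular":[0,0,0],"claw":255},{"dp":[0.1,-4.2,-2.68],"angular":[0,0,0],"claw":255},{"dp":[0.1,-5.15,-2.98],"angular":[0,0,0],"claw":255},{"dp":[0.1,-6.13,-3.2],"angular":[0,0,0],"claw":255},{"dp":[0.1,-7.13,-3.33],"angular":[0,0,0],"claw":255},{"dp":[0.1,-8.1,-3.37],"angular":[0,0,0],"claw":255},{"dp":[0.1,-8.1,-3.37],"angular":[0,0,0],"claw":255}], "squeeze": 35}}

```text
time_s: 16.15
eef_pos: [0.4753, 0.2357, 0.1706]
tcp_rot: [0.179, 3.136, -0.001]
ft_force: [-1.3, 1.1, 6.7]
finger_gap: 0.0151
finger_force: 35.0
```

```bash
python3 - <<'E'
from h import *
goal([.4755,.2375,.171],np.radians(83.2))
E
```

```text
t 16.15 pos [0.4753 0.2357 0.1706] yaw_y 83.5 dp [-0.    0.18 -0.04] ang [-0.001  0.     0.005] f [-1.3  1.1  6.7] gap 0.0151 34.99498665332794 j6 [ 0.23  0.08  1.77 -0.    1.29 -1.22]
```

Call:
{"name": "step_arm", "arguments": {"series": [{"dp":[0,0.1,-0.2],"angular":[0,0,0],"claw":255},{"dp":[0,0.1,-0.4],"angular":[0,0,0],"claw":255},{"dp":[0,0.1,-0.7],"angular":[0,0,0],"claw":255},{"dp":[0,0.1,-1],"angular":[0,0,0],"claw":255},{"dp":[0,0.1,-1.4],"angular":[0,0,0],"claw":255},{"dp":[0,0.1,-1.8],"angular":[0,0,0],"claw":255},{"dp":[0,0.1,-2.3],"angular":[0,0,0],"claw":255},{"dp":[0,0.1,-2.8],"angular":[0,0,0],"claw":255},{"dp":[0,0.1,-3.1],"angular":[0,0,0],"claw":255},{"dp":[0,0.1,-3.3],"angular":[0,0,0],"claw":255}]}}

```text
time_s: 17.15
eef_pos: [0.4756, 0.2382, 0.2037]
tcp_rot: [0.177, 3.136, 0.0]
ft_force: [0.1, 0.1, -4.5]
finger_gap: 0.0151
finger_force: 35.0
```

Call:
{"name": "step_arm", "arguments": {"series": [{"dp":[0,0,-0.5],"angular":[0,0,0],"claw":255},{"dp":[0,0,-1],"angular":[0,0,0],"claw":255},{"dp":[0,0,-1.6],"angular":[0,0,0],"claw":255},{"dp":[0,0,-2.2],"angular":[0,0,0],"claw":255},{"dp":[0,0,-2.9],"angular":[0,0,0],"claw":255},{"dp":[0,0,-3.6],"angular":[0,0,0],"claw":255},{"dp":[0,0,-4.2],"angular":[0,0,0],"claw":255},{"dp":[0,0,-4.7],"angular":[0,0,0],"claw":255},{"dp":[0,0,-5],"angular":[0,0,0],"claw":255},{"dp":[0,0,-5.2],"angular":[0,0,0],"claw":255}]}}

```text
time_s: 18.15
eef_pos: [0.4754, 0.2382, 0.2554]
tcp_rot: [0.177, 3.136, 0.0]
ft_force: [0.6, 0.3, -5.1]
finger_gap: 0.0148
finger_force: 35.0
```

Call:
{"name": "step_arm", "arguments": {"series": [{"dp":[0,0,0],"angular":[0,0,0],"claw":255},{"dp":[0,0,0],"angular":[0,0,0],"claw":255},{"dp":[0,0,0],"angular":[0,0,0],"claw":255},{"dp":[0,0,0],"angular":[0,0,0],"claw":255},{"dp":[0,0,0],"angular":[0,0,0],"claw":255}]}}

```text
time_s: 18.65
eef_pos: [0.4753, 0.2382, 0.2549]
tcp_rot: [-0.177, -3.136, 0.0]
ft_force: [0.3, 0.3, -4.5]
finger_gap: 0.0148
finger_force: 35.0
```

```bash
python3 - <<'E'
from h import *
c=cam('scene','s2.png');w=cam('wrist')
goal([.4755,.2375,.26],np.radians(-6.8))
u=proj(c,[[.4755,.2375,.15]])[0].astype(int)
a=cv2.resize(c['img'][u[1]-60:u[1]+60,u[0]-60:u[0]+60],(400,400),interpolation=cv2.INTER_CUBIC)
cv2.imwrite('pics/s2c.png',np.hstack([a,cv2.resize(w['img'][:,120:520],(400,400))])[...,::-1])
E
```

```text
t 18.75 pos [0.4754 0.2382 0.255 ] yaw_y 83.5 dp [-0.02 -0.06 -0.5 ] ang [ 0.    -0.    -1.565] f [-0.4  0.2 -4.5] gap 0.0153 34.99183416366577 j6 [ 0.24  0.02  1.66 -0.    1.46 -1.22]
```

View pics/s2c.png

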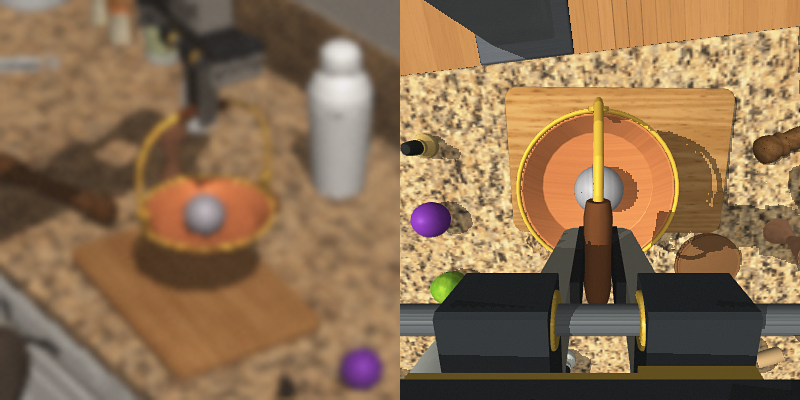

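The dish hangs level, clear of the board, ball at its middle under the arch. Now the quarter turn.

Call:
{"name": "step_arm", "arguments": {"series": [{"dp":[0,0,0],"angular":[0,0,0.01],"claw":255},{"dp":[0,0,0],"angular":[0,0,0.03],"claw":255},{"dp":[0,0,0],"angular":[0,0,0.06],"claw":255},{"dp":[0,0,0],"angular":[0,0,0.1],"claw":255},{"dp":[0,0,0],"angular":[0,0,0.15],"claw":255},{"dp":[0,0,0],"angular":[0,0,0.2],"claw":255},{"dp":[0,0,0],"angular":[0,0,0.26],"claw":255},{"dp":[0,0,0],"angular":[0,0,0.32],"claw":255},{"dp":[0,0,0],"angular":[0,0,0.38],"claw":255},{"dp":[0,0,0],"angular":[0,0,0.44],"claw":255}]}}

```text
time_s: 19.75
eef_pos: [0.4754, 0.2382, 0.2551]
tcp_rot: [0.862, 3.021, 0.0]
ft_force: [0.0, -0.1, -5.1]
finger_gap: 0.0148
finger_force: 35.0
```

Call:
{"name": "step_arm", "arguments": {"series": [{"dp":[0,0,0],"angular":[0,0,0.06],"claw":255},{"dp":[0,0,0],"angular":[0,0,0.12],"claw":255},{"dp":[0,0,0],"angular":[0,0,0.18],"claw":255},{"dp":[0,0,0],"angular":[0,0,0.24],"claw":255},{"dp":[0,0,0],"angular":[0,0,0.3],"claw":255},{"dp":[0,0,0],"angular":[0,0,0.36],"claw":255},{"dp":[0,0,0],"angular":[0,0,0.42],"claw":255},{"dp":[0,0,0],"angular":[0,0,0.48],"claw":255},{"dp":[0,0,0],"angular":[0,0,0.54],"claw":255},{"dp":[0,0,0],"angular":[0,0,0.6],"claw":255}]}}

```text
time_s: 20.75
eef_pos: [0.4754, 0.2382, 0.2551]
tcp_rot: [-1.717, -2.631, 0.0]
ft_force: [-0.4, -0.5, -5.4]
finger_gap: 0.0149
finger_force: 35.0
```

Call:
{"name": "step_arm", "arguments": {"series": [{"dp":[0,0,0],"angular":[0,0,0.06],"claw":255},{"dp":[0,0,0],"angular":[0,0,0.12],"claw":255},{"dp":[0,0,0],"angular":[0,0,0.18],"claw":255},{"dp":[0,0,0],"angular":[0,0,0.24],"claw":255},{"dp":[0,0,0],"angular":[0,0,0.3],"claw":255},{"dp":[0,0,0],"angular":[0,0,0.36],"claw":255},{"dp":[0,0,0],"angular":[0,0,0.42],"claw":255},{"dp":[0,0,0],"angular":[0,0,0.47],"claw":255},{"dp":[0,0,0],"angular":[0,0,0.5],"claw":255},{"dp":[0,0,0],"angular":[0,0,0.53],"claw":255}]}}

```text
time_s: 21.75
eef_pos: [0.4754, 0.2382, 0.2551]
tcp_rot: [2.344, 2.091, 0.0]
ft_force: [0.2, -0.8, -5.3]
finger_gap: 0.0147
finger_force: 35.0
```

Call:
{"name": "step_arm", "arguments": {"series": [{"dp":[0,0,0],"angular":[0,0,0],"claw":255},{"dp":[0,0,0],"angular":[0,0,0],"claw":255},{"dp":[0,0,0],"angular":[0,0,0],"claw":255},{"dp":[0,0,0],"angular":[0,0,0],"claw":255},{"dp":[0,0,0],"angular":[0,0,0],"claw":255},{"dp":[0,0,0],"angular":[0,0,0],"claw":255},{"dp":[0,0,0],"angular":[0,0,0],"claw":255},{"dp":[0,0,0],"angular":[0,0,0],"claw":255},{"dp":[0,0,0],"angular":[0,0,0],"claw":255},{"dp":[0,0,0],"angular":[0,0,0],"claw":255}]}}

```text
time_s: 22.75
eef_pos: [0.4754, 0.2382, 0.2551]
tcp_rot: [-2.342, -2.094, 0.0]
ft_force: [-0.5, -0.4, -4.7]
finger_gap: 0.0147
finger_force: 35.0
```

```bash
python3 - <<'E'
from h import *
c=cam('scene','s3.png');w=cam('wrist')
goal([.4755,.2375,.26],np.radians(-6.8))
u=proj(c,[[.4755,.2375,.15]])[0].astype(int)
a=cv2.resize(c['img'][u[1]-60:u[1]+60,u[0]-60:u[0]+60],(400,400),interpolation=cv2.INTER_CUBIC)
cv2.imwrite('pics/s3c.png',np.hstack([a,cv2.resize(w['img'][:,120:520],(400,400))])[...,::-1])
E
```

```text
t 22.85 pos [0.4754 0.2382 0.2551] yaw_y -6.4 dp [-0.07  0.02 -0.49] ang [ 0.    -0.     0.007] f [ 0.6  0.  -4.5] gap 0.015 34.99181628227234 j6 [ 0.24  0.02  1.66 -0.    1.46  0.35]
```

View pics/s3c.png

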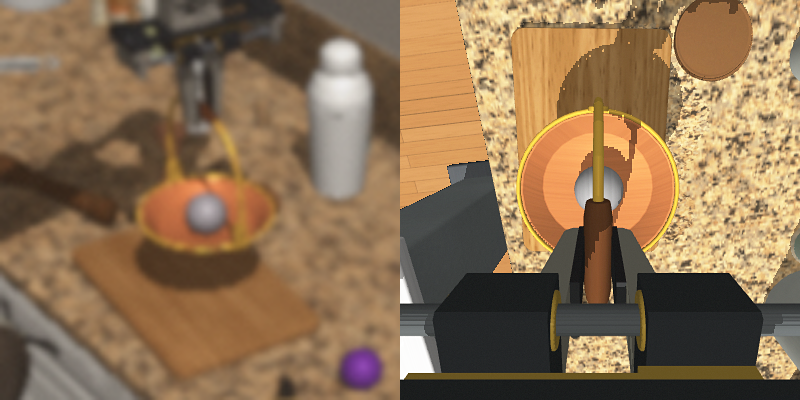

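The dish has turned a quarter turn and hangs level and still, about 85 mm above the board. The ball is in the middle.

```bash
python3 -c "
from cell import arm
print(arm.hand_in())"
```

```text
the job is handed in; nothing more can be done
None
```

The job is handed in: the steel ball sits in the middle of the copper dish, which is held still and level by its raised handle about 85 mm above the board, a quarter turn from how it stood; no verdict came back from the judge.

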